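# Hold the battery quarantine box open by its lever

### The job

Someone is about to drop a swollen laptop battery into the steel quarantine box. Open the box for them: with your fingertips, press the paddle at the long end of its side lever smoothly down to the stop, so that the short end raises the heavy flap fully, and finish while still holding the paddle down with the flap open. Work by the lever only, never touching the flap itself, and leave the things lying about the bench where they are.

Things in the scene. Friction and masses are not known exactly. Their poses are not given: they have to be found in the camera images.
- battery_box: grey sheet-steel box fixed to the bench, 180 deep (x) x 240 wide (y) x 105 mm high, turned by up to 26 degrees. Origin: centre of its underside, on the bench. Its -x points out of the front face, roughly to the robot, +y to its left seen from the robot. The lever runs along its -y side; the paddle stands 60 mm or more in front of the front face, all clear beneath it.
- flap: the box's lid, a 186 x 240 x 4 mm steel plate of about 1.1 kg (0.9 to 1.3), hinged on the back (+x) rim. Origin: the plate's middle, when shut 107 mm above the box's origin; the hinge axis is 92 mm to +x of it, along y. Level when shut; rises front edge up to about 50 degrees (0.88 rad) with the lever at its stop; falls shut when the lever is let go.
- lever: aluminium flat bar, 22 mm high, rocking upright along the box's side. Origin: its pivot, in the box's frame x -20, y -136.5, z 121.5 mm. Own x runs along the bar: long arm 208 mm to -x, short arm 70 mm to +x under an ear of the flap. Pitch about the box's y: +0.42 rad at rest (long end up), -0.24 rad at the stop. The paddle takes 8 to 13 N at first, about 2 N near the stop; let go, it rises again.
- paddle (a point): middle of the upper face of the paddle, a rubber-faced plate 62 mm along the bar, 48 mm across, 7 mm thick, on the long arm. In the lever's frame: x -190, y 0, z +21 mm. Height about 218 mm at rest, 96 mm at the stop; it sinks along an arc about the lever's origin. Its face slopes 18 degrees at rest (outer end high) and 20 degrees at the stop (outer end low).
- dropper_bottle: bystander: brown glass bottle with black cap, 38 mm across, 95 mm high, standing; origin at the centre of its underside
- solder_reel: bystander: black reel of solder wire, 54 mm across, 42 mm high, standing on a flange; origin at the centre of its underside
- battery_pack: bystander: black laptop battery pack 205 x 46 x 20 mm lying flat; origin at the centre of its underside, long side along its x
- screwdriver: bystander: screwdriver 160 mm long lying along its own x axis, handle to -x

How it is judged:
By the outcome, as a careful person would: the job done as asked, in the order asked, and still so for the second after the job is handed in, while the arm keeps its last pose, push and grip.
It also fails if it takes over 32 s, if anything falls off the work surface, if the arm or the gripper's body presses on something with over 40 N, if the wrist force passes 120 N, or if a joint passes its speed limit or range.

### The arm

A 6-joint arm with a two-finger parallel gripper is mounted at the origin on the work surface. World frame = base frame: x ahead of the robot, y to its left, z up, the work surface at z = 0. Lengths are in m, angles in rad, forces in N, time in s.
With the tool pointing down it reaches from about 0.25 to 0.725 m from the base axis. Payload 4 kg.
Tool frame: the origin (TCP) lies where the fingers leave the gripper's body, on its centre line; the fingertips stand 73 mm ahead of it and the grasp point (between the pads) lies 54 mm ahead of it (bot.tips_ahead is the z of the fingertips in the tool frame, in m); z points along the fingers, y is the direction in which the jaws open and shut (so a half turn about z gives the same grasp; the last joint's range is limited). The gripper opens to 85 mm and grips with 20 to 120 N. Pads are 22 mm wide; open, the fingers measure 114 mm over their backs; the gripper's body (76 mm by 85 mm) begins 54 mm behind the grasp point. The pads swing forward as they close: fully open they stand 13 mm farther back than shut.
Start: joints at [-1.143, 0.241, 0.005, 1.335, 0, 1.571], TCP at [0.207, -0.455, 0.304] pointing down, gripper open.
Joint ranges: [-2.72, 2.72], [-1.05, 1.87], [-1.09, 1.28], [-1.99, 2.15], [-1.42, 1.44], [-3.14, 3.14]. Speed limits (rad/s): [2.79, 2.79, 3.14, 3.14, 3.14, 3.14].

### API

Orientations are given as a unit quaternion [x, y, z, w].
In Python, from workcell import readout, camera, get_calibration, order, bot gives the robot as it stands.
- The arm moves only by the tool send_rows, never from a script. Its argument "moves" is a list of rows, each a list of 3 entries, a list of its own where there are three numbers: the shift along the tool's x, y, z in mm, then the turn, a rotation vector about the tool's x, y, z in rad, then the finger opening in mm, from 0 to 85.4. In form: [[[dx, dy, dz], [ax, ay, az], grip], ...]. A call has 1 to 12 rows; each row is the pose to reach, as a shift and turn from the pose measured when the call began, along the tool's axes at that moment; what a row does not reach only later rows make up. A row lasts 1/12 s, in which the tool goes at most 41.7 mm and 7.16 degrees, less where a joint would pass 70% of its speed; a pose out of reach is approached as far as the arm can. A call with a gripper value outside its range is refused whole. The fingers move at their own pace and stop on an object; the grip force is fixed at half the most. Time passes only in rows, so rows that repeat a pose let the fingers close. It gives the time, the measured TCP pose, the force and the opening at its end, in the units of the state.
- readout.get_obs(): the state, without advancing time (a new reading comes with each control period).
- camera(name): name is "scene" or "side" or "wrist"; returns the picture (480x640x3 uint8, red, green, blue); there is no depth.
- get_calibration(name): a dict with "fx", "fy", "cx", "cy" (pixels), "R" (3x3) and "t" (3): a world point X has camera coordinates R X + t. Camera axes: x right, y down, z forward; pixel columns grow to the right and rows downward; lengths in m; the calibration is good to about 2 mm. The wrist camera is an equidistant fisheye: a pixel r from the principal point sees the ray r / f radians off the axis. A picture is of the moment at which its call begins: read the wrist's pose just before it. get_calibration takes no time and is no camera call; for the wrist camera it gives the pose at the moment of the call.
- order.job_done(): hands the job in, once; it reports no verdict.
The state is a dict: "clock": time; "joint_pos": joint angles; "joint_vel": joint speeds; "tau": joint torques, N m; "eef_pos": TCP position; "tool_rot": TCP orientation; "ft_force": force on the tool from outside, world axes, zero at the start; "ft_torque": the same for the moment, N m; "grip_width": finger opening in m.
Only numpy, scipy, OpenCV 4.12 (cv2) and the standard library are available. Lean on these libraries where they do the work, as an engineer would, in place of code of your own. Each camera call takes 0.05 s, during which the arm holds its last target. There are 200 camera calls.

## Working session

There is one attempt and no reset: what is moved stays moved. The work goes in short steps, Python scripts to look and compute and a tool call to move; the robot and the scene stay as the last step left them, time stands still between calls to the robot, and variables do not carry over. Pictures are saved under pics/ and viewed, about 8 in all and at most 12, crops included, and the job is handed in when it is done.

Besides the shell and the picture viewer there is one more tool, called after "Call:" as name(argument=value, ...) on one line, values as JSON. send_rows: Moves the arm, as the interface text tells. Its arguments: {"type":"object","properties":{"moves":{"type":"array","items":{"type":"array"}}},"required":["moves"]}

```bash
mkdir -p pics; ls
python3 - <<'E'
from workcell import readout,camera,get_calibration,bot
import cv2
for n in("scene","side"):
    cv2.imwrite(f"pics/{n}0.png",camera(n)[:,:,::-1]); print(n,get_calibration(n))
o=readout.get_obs();print({k:o[k] for k in("clock","eef_pos","tool_rot","ft_force","grip_width")},bot.tips_ahead)
E
```

```text
pics
scene {'fx': 498.94090574689204, 'fy': 498.94090574689204, 'cx': 317.8461686259992, 'cy': 242.11430090355694, 'R': array([[-0.75439494,  0.65639966,  0.0052689 ],
       [ 0.51364998,  0.59529365, -0.6178909 ],
       [-0.40871992, -0.46342739, -0.78624619]]), 't': array([ 0.39619344, -0.27168889,  1.47460176])}
side {'fx': 449.90194563786116, 'fy': 449.90194563786116, 'cx': 318.89838036528306, 'cy': 234.51780383968665, 'R': array([[ 0.99040994, -0.13805207,  0.00545655],
       [-0.09809794, -0.73048497, -0.67584651],
       [ 0.09728794,  0.66882983, -0.7370222 ]]), 't': array([-0.59451886,  0.22920147,  0.86776579])}
{'clock': 0.1, 'eef_pos': array([ 0.20725923, -0.45455442,  0.30312164]), 'tool_rot': array([ 9.77207876e-01,  2.12282611e-01, -1.93687763e-04, -9.07411692e-04]), 'ft_force': array([ 0.95629986, -0.71950772, -0.00323318]), 'grip_width': 0.08530970342508022} 0.0726
```

View pics/scene0.png

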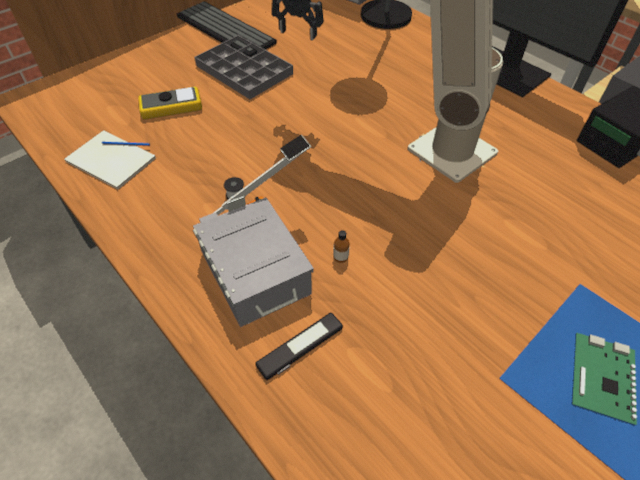

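View pics/side0.png

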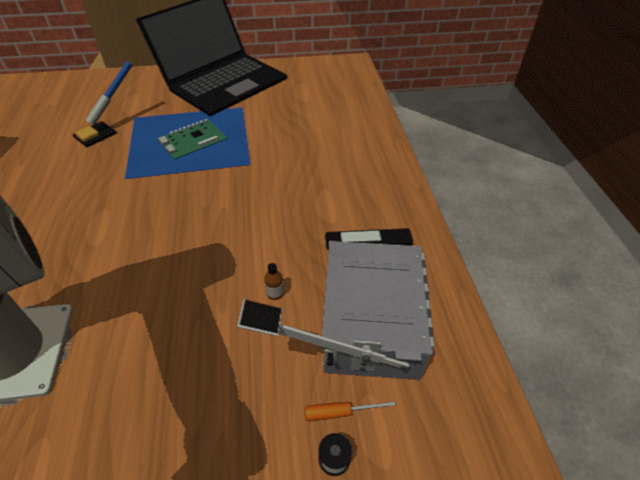

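The scene view shows the box at about (255,260), the paddle at (295,148), the bottle at (342,247) and the pack at (300,345). The side view shows the paddle at (260,317), the flap with corners near (330,245), (420,248), (428,355) and (325,340), the bottle at (274,282), the screwdriver at (350,410) and the reel at (335,453). Next I'll find the corners by masks.

```bash
cat > h.py <<'E'
import cv2,numpy as np
from workcell import get_calibration
C={n:get_calibration(n) for n in("scene","side")}
def ray(n,p):
    c=C[n];d=c["R"].T@np.array([(p[0]-c["cx"])/c["fx"],(p[1]-c["cy"])/c["fy"],1]);return -c["R"].T@c["t"],d/np.linalg.norm(d)
def onz(n,p,z):
    o,d=ray(n,p);return o+d*(z-o[2])/d[2]
def tri(a,b):
    (o1,d1),(o2,d2)=ray("scene",a),ray("side",b)
    s=np.linalg.lstsq(np.c_[d1,-d2],o2-o1,rcond=None)[0];p,q=o1+s[0]*d1,o2+s[1]*d2
    return (p+q)/2,np.linalg.norm(p-q)
def proj(n,X):
    c=C[n];v=c["R"]@X+c["t"];return np.array([c["fx"]*v[0]/v[2]+c["cx"],c["fy"]*v[1]/v[2]+c["cy"]])
E
python3 - <<'E'
from h import *
for n,(x0,y0,x1,y1) in dict(scene=(275,130,318,168),side=(232,292,292,342)).items():
    im=cv2.imread(f"pics/{n}0.png"); g=im[y0:y1,x0:x1].max(2)
    m=(g<75).astype(np.uint8)
    k,l,s,c=cv2.connectedComponentsWithStats(m); i=1+s[1:,4].argmax()
    cs=cv2.findContours((l==i).astype(np.uint8),0,2)[0]
    ct=max(cs,key=cv2.contourArea)
    print(n,s[i],c[i]+[x0,y0],[ (p+[x0,y0]).tolist() for p in cv2.approxPolyDP(ct,3,True)[:,0]])
a=cv2.imread("pics/scene0.png")[120:330,180:360];b=cv2.imread("pics/side0.png")[225:390,225:445]
a=cv2.resize(a,(514,600),interpolation=2)[:,:];cv2.imwrite("pics/a.png",cv2.resize(cv2.imread("pics/scene0.png")[120:330,180:360],None,fx=2.8,fy=2.8,interpolation=2))
cv2.imwrite("pics/b.png",cv2.resize(b,None,fx=3.6,fy=3.6,interpolation=2))
E
```

```text
scene [  6   5  28  24 325] [294.46461538 146.58769231] [[300, 135], [281, 148], [289, 158], [308, 145]]
side [  8   8  46  35 984] [261.21341463 316.58333333] [[245, 300], [241, 324], [285, 334], [278, 325], [280, 308]]
```

View pics/a.png

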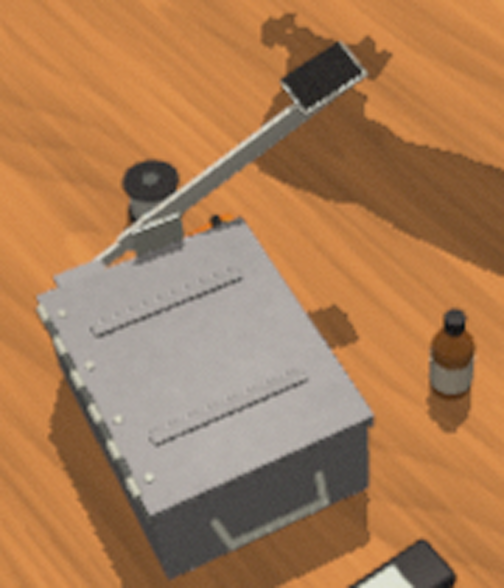

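View pics/b.png

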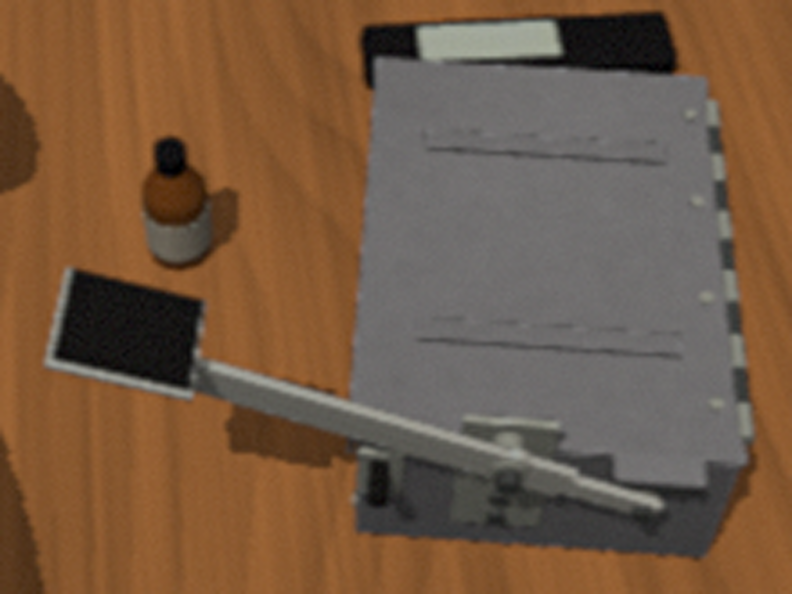

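The crops show the flap corners and paddle quad clearly. The bottle stands about 30 mm beyond the paddle's +y side in the picture.

Run:
```python
from h import *
A=lambda x,y:(180+x/2.8,120+y/2.8)
B=lambda x,y:(225+x/3.6,225+y/3.6)
P,e=tri((294.4,146.5),B(130,332));print("paddle",P,e)
f={}
for k,a,b in(("F+",A(372,420),B(376,58)),("F-",A(243,221),B(352,450)),("B+",A(155,514),B(706,78))):
    u,v=onz("scene",a,.109),onz("side",b,.109);f[k]=(u+v)/2;print(k,u,v,tri(a,b))
for k in(("F-","F+"),("F+","B+")):
    d=f[k[1]]-f[k[0]];print(k,np.linalg.norm(d),np.degrees(np.arctan2(d[1],d[0])))
pc=[tri(A(*a),B(*b)) for a,b in(((343,42),(72,270)),((368,73),(48,366)),((282,80),(203,301)),((305,112),(192,395)))]
for p in pc:print(p)
w=f["F+"]-f["F-"];d=f["B+"]-f["F+"]
yaw=np.arctan2(w[1]-0,w[0])-np.pi/2; yaw2=np.arctan2(d[1],d[0]);print(np.degrees([yaw,yaw2]))
yw=(yaw*240+yaw2*186)/426
R=np.array([[np.cos(yw),-np.sin(yw),0],[np.sin(yw),np.cos(yw),0],[0,0,1]])
# flap spans x -94..+92 about plate middle at box x=-? (hinge 92 to +x)
mid=(f["B+"]+f["F-"])/2;print("flap mid",mid)
def pad(pt,pitch):
    c,s=np.cos(pitch),np.sin(pitch);Ry=np.array([[c,0,s],[0,1,0],[-s,0,c]])
    return box+R@(np.array([-.02,-.1365,.1215])+Ry@np.array(pt))
box=mid.copy();box[2]=0
print("yaw",np.degrees(yw),"paddle pred rest",pad([-.19,0,.021],.42),"stop",pad([-.19,0,.021],-.24))
box+=np.r_[(P-pad([-.19,0,.021],.42))[:2],0];print("pivot",pad([0,0,0],0))
for n,x in(("bottle",(274.5,293)),):print(n,onz("side",x,0), onz("scene",(341.5,260),0))
```

```text
paddle [ 0.49411181 -0.1209545   0.21415897] 0.0006651373542085954
F+ [0.6416224  0.11661127 0.109     ] [0.6366836  0.10891634 0.109     ] (array([0.63824207, 0.11367949, 0.1031073 ]), np.float64(0.0014284274849848861))
F- [ 0.58972467 -0.11388453  0.109     ] [ 0.58788449 -0.13183529  0.109     ] (array([ 0.58639964, -0.12418715,  0.09710724]), np.float64(0.005706923261944386))
B+ [0.81600901 0.07647855 0.109     ] [0.81883672 0.06919228 0.109     ] (array([0.81768949, 0.07320467, 0.10556643]), np.float64(0.005728972038875975))
('F-', 'F+') 0.24094293511782758 77.93834780929687
('F+', 'B+') 0.1826866756376735 -12.624594174790642
(array([ 0.47573547, -0.11000871,  0.24617865]), np.float64(0.0030888443726994077))
(array([ 0.45258311, -0.1160164 ,  0.19215914]), np.float64(0.011212645585718054))
(array([ 0.52885711, -0.12163967,  0.22911136]), np.float64(0.0065896414105738755))
(array([ 0.51233513, -0.12862557,  0.17517748]), np.float64(0.010819696816460394))
[-12.06165219 -12.62459417]
flap mid [ 0.70311372 -0.02501225  0.109     ]
yaw -12.30744376122021 paddle pred rest [ 0.49334376 -0.1189573   0.21814935] stop [ 0.46928759 -0.11370893  0.0967346 ]
pivot [ 0.65524544 -0.15610924  0.1215    ]
bottle [0.51411963 0.07274776 0.        ] [0.51948604 0.08188209 0.        ]
```

The paddle is at about (0.494, -0.120, 0.217), and the flap edges put it within 2 mm of that. The box yaw is -12.3°. Next I'll work out the approach in tool axes.

```bash
cat >> h.py <<'E'
from scipy.spatial.transform import Rotation as Ro
from workcell import readout
def delta(target,yaw=None):
    o=readout.get_obs();r=Ro.from_quat(o["tool_rot"]);d=r.inv().apply(np.array(target)-o["eef_pos"])*1e3
    tr=None
    if yaw is not None:
        g=Ro.from_euler("z",yaw)*Ro.from_euler("x",np.pi);tr=(r.inv()*g).as_rotvec()
    return d.round(1),None if tr is None else tr.round(3)
E
python3 - <<'E'
from h import *
print(delta([.494,-.12,.335],np.radians(-12.3)))
E
```

```text
(array([ 399.7, -185.5,  -31.5]), array([-0.002,  0.001,  0.642]))
```

Call:
send_rows(moves=[[[15,-7,-20],[0,0,0.05],0],[[48,-22,-32],[0,0,0.1],0],[[82,-38,-32],[0,0,0.16],0],[[116,-54,-32],[0,0,0.22],0],[[150,-70,-32],[0,0,0.28],0],[[184,-85,-32],[0,0,0.34],0],[[218,-101,-32],[0,0,0.4],0],[[254,-118,-32],[0,0,0.46],0],[[290,-135,-32],[0,0,0.52],0],[[326,-151,-32],[0,0,0.58],0],[[362,-168,-32],[0,0,0.642],0],[[400,-185,-32],[0,0,0.642],0]])

```text
clock: 1.1
eef_pos: [0.495, -0.1186, 0.3351]
tool_rot: [0.994, -0.108, -0.001, -0.001]
ft_force: [0.6, -1.3, -0.3]
grip_width: 0.0002
```

Run:
```python
from h import *
from workcell import camera
o=readout.get_obs();print(o["clock"],o["eef_pos"],o["ft_force"],o["grip_width"],o["joint_vel"].round(2))
print(delta([.494,-.12,.335],np.radians(-12.3)))
s=[]
for n,(x,y) in dict(side=(160,200),scene=(180,40)).items():
    im=camera(n)[:,:,::-1];s.append(cv2.resize(im[y:y+220,x:x+220],(400,400),interpolation=2))
cv2.imwrite("pics/c.png",np.hstack(s))
```

```text
1.1 [ 0.49502093 -0.11862246  0.33513493] [ 0.58378883 -1.32423063 -0.31516564] 0.00020626009049164138 [ 0.89  0.45  0.58  0.12 -0.    0.82]
(array([-0.7,  1.6,  0.1]), array([-0.001,  0.002, -0.002]))
```

View pics/c.png

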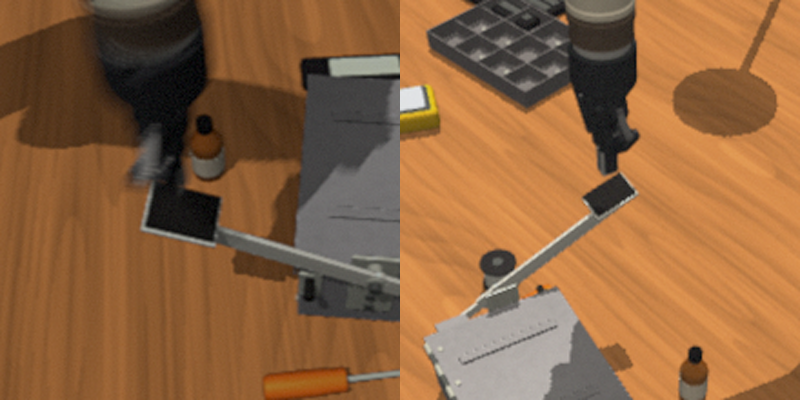

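The closed fingertips are above the paddle in both views and aligned with it. Now a descent to just short of contact.

Call:
send_rows(moves=[[[0,1,6],[0,0,0],0],[[-1,1,14],[0,0,0],0],[[-1,1,22],[0,0,0],0],[[-1,1,29],[0,0,0],0],[[-1,1,33],[0,0,0],0],[[-1,1,34],[0,0,0],0],[[-1,1,34],[0,0,0],0]])

```text
clock: 1.78
eef_pos: [0.4956, -0.1172, 0.3]
tool_rot: [0.995, -0.104, -0.001, -0.002]
ft_force: [-0.6, 0.2, -1.0]
grip_width: 0.0
```

Run:
```python
from h import *
from workcell import camera
o=readout.get_obs();print(o["clock"],o["eef_pos"],o["ft_force"])
r=Ro.from_euler("z",-12.3,degrees=True)
for p in(.42,.36,.3,.24,.18,.12,.06,0,-.06,-.12,-.18,-.24):
    q=np.array([.6552,-.1556,.1215])+r.apply(Ro.from_euler("y",p).apply([-.19,0,.021]));print(p,q.round(4),delta(q+[0,0,.0726+.011*abs(np.tan(p-.105))])[0])
s=[]
for n,(x,y) in dict(side=(205,260),scene=(240,90)).items():
    im=camera(n)[:,:,::-1];s.append(cv2.resize(im[y:y+100,x:x+100],(400,400),interpolation=2))
cv2.imwrite("pics/d.png",np.hstack(s))
```

```text
1.7833 [ 0.49564005 -0.11723654  0.29999001] [-0.64375282  0.16237349 -0.95552976]
0.42 [ 0.4941 -0.1205  0.2181] [-0.9  3.5  5.6]
0.36 [ 0.4887 -0.1193  0.2081] [-6.3  3.5 16.4]
0.3 [ 0.4839 -0.1183  0.1977] [-11.2   3.5  27.5]
0.24 [ 0.4798 -0.1173  0.1871] [-15.4   3.5  38.9]
0.18 [ 0.4762 -0.1166  0.1762] [-19.    3.5  50.4]
0.12 [ 0.4734 -0.116   0.1651] [-21.9   3.5  62.2]
0.06 [ 0.4711 -0.1155  0.1539] [-24.2   3.6  73.1]
0 [ 0.4696 -0.1151  0.1425] [-25.8   3.6  83.8]
-0.06 [ 0.4687 -0.1149  0.1311] [-26.7   3.6  94.5]
-0.12 [ 0.4684 -0.1149  0.1196] [-26.9   3.7 105.3]
-0.18 [ 0.4689 -0.115   0.1081] [-26.4   3.7 116.1]
-0.24 [ 0.47   -0.1152  0.0967] [-25.2   3.7 126.7]
```

View pics/d.png

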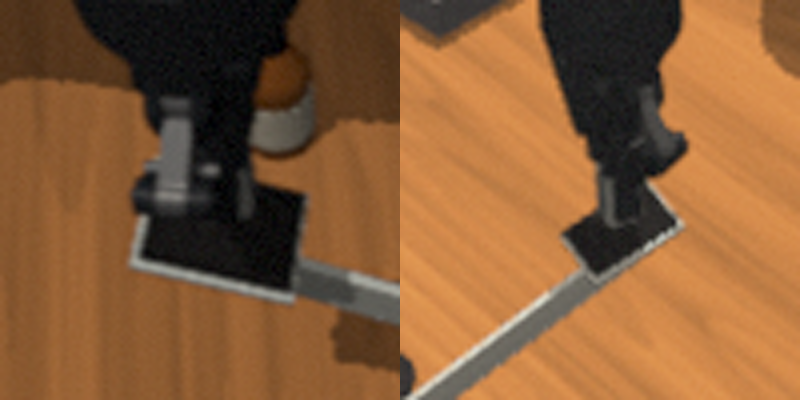

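The tips hang centrally over the paddle. Now I'll press along the arc, first half.

Call:
send_rows(moves=[[[-1,3,3],[0,0,0],0],[[-2,3,6],[0,0,0],0],[[-3,3,10],[0,0,0],0],[[-6,3,15],[0,0,0],0],[[-9,3,21],[0,0,0],0],[[-11,3,27],[0,0,0],0],[[-13,3,33],[0,0,0],0],[[-15,3,39],[0,0,0],0],[[-17,3,45],[0,0,0],0],[[-19,3,50],[0,0,0],0],[[-20,3,55],[0,0,0],0],[[-21,3,59],[0,0,0],0]])

```text
clock: 2.88
eef_pos: [0.4739, -0.1155, 0.2424]
tool_rot: [0.995, -0.103, -0.001, -0.001]
ft_force: [-5.1, -0.0, 9.4]
grip_width: 0.0002
```

Run:
```python
from h import *
o=readout.get_obs();print(o["clock"],o["eef_pos"],o["ft_force"])
r=Ro.from_euler("z",-12.3,degrees=True)
for p in(.12,.06,0,-.06,-.12,-.18,-.24):
    q=np.array([.6552,-.1556,.1215])+r.apply(Ro.from_euler("y",p).apply([-.19,0,.021]));print(p,delta(q+[0,0,.0726+.011*abs(np.tan(p-.105))])[0])
```

```text
2.8833 [ 0.47389269 -0.1155366   0.24240706] [-5.09081274 -0.03023061  9.42689841]
0.12 [-0.4  0.5  4.5]
0.06 [-2.7  0.5 15.5]
0 [-4.3  0.5 26.2]
-0.06 [-5.2  0.6 36.9]
-0.12 [-5.4  0.6 47.7]
-0.18 [-4.9  0.6 58.4]
-0.24 [-3.8  0.6 69.1]
```

It's in contact at 9.4 N, as expected. I'll go on, stopping just short of the stop.

Call:
send_rows(moves=[[[-1,0,6],[0,0,0],0],[[-2,0,12],[0,0,0],0],[[-3,0,18],[0,0,0],0],[[-4,0,24],[0,0,0],0],[[-5,0,30],[0,0,0],0],[[-5,0,36],[0,0,0],0],[[-5,0,42],[0,0,0],0],[[-5,0,47],[0,0,0],0],[[-5,0,52],[0,0,0],0],[[-5,0,56],[0,0,0],0],[[-5,0,60],[0,0,0],0],[[-4,0,63],[0,0,0],0]])

```text
clock: 3.88
eef_pos: [0.4687, -0.1144, 0.1788]
tool_rot: [0.995, -0.104, -0.002, -0.001]
ft_force: [-5.3, 1.3, 3.3]
grip_width: 0.0001
```

Call:
send_rows(moves=[[[0,0,1.5],[0,0,0],0],[[0,0,3],[0,0,0],0],[[0,0,4],[0,0,0],0],[[0,0,5],[0,0,0],0],[[0,0,5],[0,0,0],0]])

```text
clock: 4.3
eef_pos: [0.469, -0.1144, 0.1738]
tool_rot: [0.995, -0.104, -0.002, -0.001]
ft_force: [-1.7, 0.5, 2.4]
grip_width: -0.0001
```

Call:
send_rows(moves=[[[0,0,1],[0,0,0],0],[[0,0,2],[0,0,0],0],[[0,0,2],[0,0,0],0]])

```text
clock: 4.55
eef_pos: [0.4692, -0.1145, 0.1716]
tool_rot: [0.995, -0.104, -0.001, -0.001]
ft_force: [-0.5, -0.7, 2.3]
grip_width: 0.0
```

Call:
send_rows(moves=[[[0,0,1],[0,0,0],0],[[0,0,2],[0,0,0],0],[[0,0,2],[0,0,0],0]])

```text
clock: 4.8
eef_pos: [0.4693, -0.1145, 0.1704]
tool_rot: [0.995, -0.104, -0.001, -0.001]
ft_force: [-2.9, -0.5, 7.9]
grip_width: -0.0001
```

Call:
send_rows(moves=[[[0,0,1],[0,0,0],0],[[0,0,1.5],[0,0,0],0],[[0,0,1.5],[0,0,0],0],[[0,0,1.5],[0,0,0],0]])

```text
clock: 5.13
eef_pos: [0.4693, -0.1145, 0.1702]
tool_rot: [0.995, -0.104, -0.0, -0.001]
ft_force: [-4.9, 0.9, 12.1]
grip_width: -0.0
```

Run:
```python
from h import *
from workcell import camera
s=[]
for n,(x,y) in dict(side=(200,190),scene=(160,80)).items():
    im=camera(n)[:,:,::-1];s.append(cv2.resize(im[y:y+270,x:x+270],(400,400),interpolation=2))
cv2.imwrite("pics/e.png",np.hstack(s))
o=readout.get_obs();print(o["clock"],o["eef_pos"],o["ft_force"])
```

```text
5.2333 [ 0.46930859 -0.11451661  0.17021931] [-4.63065805 -0.53443604 11.88591365]
```

View pics/e.png

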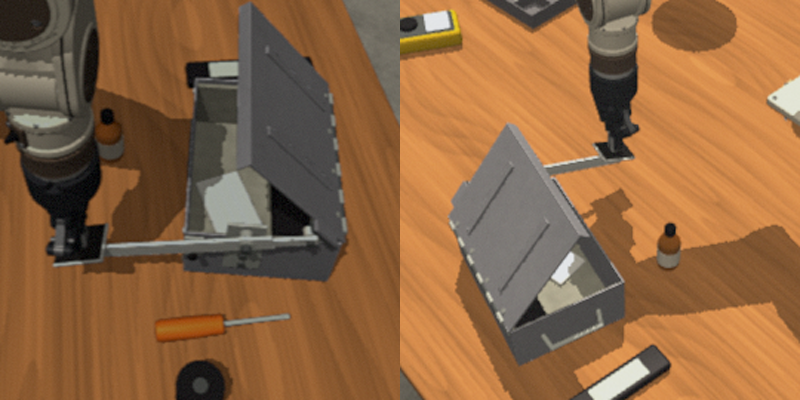

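The flap is fully up. The lever is hard on its stop: the last 1.5 mm commanded raised the force from 7.9 to 12 N with almost no motion. The fingertips are on the paddle and the bystanders haven't moved, so I'll hand in.

```bash
python3 -c "
from workcell import order,readout
order.job_done();o=readout.get_obs();print(o['clock'],o['eef_pos'],o['ft_force'])"
```

```text
the job is handed in; nothing more can be done
the job is handed in; nothing more can be done
```

The box is open, and the job was handed in with the arm still holding the paddle down at about 5.2 s of the 32 s. I located the paddle and box from the scene and side cameras, then pressed the paddle with closed fingertips along its arc down to the stop.

**Stop reached:** over the last commanded 1.5 mm the tips moved only about 0.2 mm while the push rose from 8 to 12 N. The tips ended about 3 mm below my predicted stop height, which is within the error of my measurements.

**Flap and bystanders:** the last pictures, judged by eye, show the flap fully raised and the fingertips on the paddle. The bottle, pack, screwdriver and reel look unmoved. I did not measure the flap angle.

**Checks that failed or disagreed:**
- Matching the paddle's corners across the two views disagreed by 3 to 11 mm, so I used its centre, which matched the box geometry to within about 4 mm.
- The reading I tried to take after the hand-in was refused, so the state in the final second is not confirmed.

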